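# Unload the vice and box the finished plate

## Robot

A 7-joint arm with a two-finger parallel gripper is mounted at the origin on a cart in front of the work surface, level with it; the furniture and walls round the work are solid. World frame = base frame: x ahead of the robot, y to its left, z up, the work surface at z = 0. Lengths are in m, angles in rad, forces in N, time in s.
With the tool pointing down it reaches from about 0.4 to 0.925 m from the base axis. Payload 5.6 kg.
Tool frame: the origin (TCP) lies between the finger pads; the fingertips stand 25 mm ahead of it and the grasp point (between the pads) lies 6 mm ahead of it (bot.tips_ahead is the distance from the TCP to the fingertips, in m); z points along the fingers, x is the direction in which the jaws open and shut, and the axes are right-handed (so a half turn about z gives the same grasp; the last joint's range is limited). The gripper opens to 85 mm and grips with 20 to 120 N. Pads are 22 mm wide; open, the fingers measure 114 mm over their backs; the gripper's body (76 mm by 85 mm) begins 54 mm behind the grasp point. The pads swing forward as they close: fully open they stand 13 mm farther back than shut.
Start: joints at [1.141, 0.468, -0.012, 1.603, 0.006, 1.071, -0.056], TCP at [0.245, -0.602, 0.256] pointing down, gripper open.
Joint ranges: [-2.53, 2.53], [-0.31, 2.02], [-1.57, 1.55], [0.28, 2.44], [-1.29, 4.43], [0.15, 1.84], [-2.92, 2.92]. Speed limits (rad/s): [2.57, 2.57, 3.14, 3.14, 3.14, 3.14, 3.14].

## Interface

Orientations are given as a rotation vector (axis times angle).
In Python, from cell import bot, eyes gives the robot as it stands.
- The arm moves only by the tool servo_tool, never from a script. Its arguments are lists of equal length, an entry for each row: "offset": the shift along the tool's x, y, z in cm, a list of three; "delta_rot": the turn, a rotation vector about the tool's x, y, z in degrees, a list of three. In form: {"offset": [[x, y, z], ...], "delta_rot": [[rx, ry, rz], ...]}. A call has 1 to 12 rows; each row shifts and turns the pose as measured when the row begins, along the tool's axes as they then stand; what a row does not reach is not made up. A row lasts 1/10 s, in which the tool goes at most 50 mm and 8.59 degrees, less where a joint would pass 70% of its speed; a pose out of reach is approached as far as the arm can. A call with a gripper value outside its range is refused whole. "claw" is the finger opening in cm, from 0 to 8.54, set as the call begins (left out, the last holds). The fingers move at their own pace and stop on an object; "newtons" is the grip in N (left out, the last holds). Time passes only in rows, so rows that do not move let the fingers close. It gives the time, the measured TCP pose, the force and the opening at its end, in the units of the state.
- bot.read_state(): the state, without advancing time (a new reading comes with each control period).
- eyes.get_image(name): name is "scene" or "top"; returns a dict with "pixels" (384x512x3 uint8, red, green, blue), "mtx" (3x3 intrinsics, pixels), "k1" (the pictures are not rectified: a ray, as slopes to the right and down, at radius r is drawn at 1 + k1 r^2 times it, then the intrinsics apply), "world_from_camera" (4x4, takes a point from camera to world coordinates). Camera axes: x right, y down, z forward; pixel columns grow to the right and rows downward; lengths in m; the calibration is good to about 2 mm. A picture is of the moment at which its call begins. There is no depth.
- bot.finish_job(): hands the job in, once; it reports no verdict.
The state is a dict: "t": time; "q": joint angles; "joint_velocities": joint speeds; "effort": joint torques, N m; "position": TCP position; "tool_rot": TCP orientation; "wrist_force": force on the tool from outside, world axes, zero at the start; "torque": the same for the moment, N m; "width": finger opening in m.
Only numpy, scipy, OpenCV 4.12 (cv2) and the standard library are available. Lean on these libraries where they do the work, as an engineer would, in place of code of your own. Each camera call takes 0.05 s, during which the arm holds its last target. There are 200 camera calls.

## Task

On the cart in front of you, pull the vice's sliding jaw by its bar handle fully open, then lift the finished drilled plate out and stand it, on the same long edge, on the floor of the open carton, set down gently rather than dropped. Then swing the carton's flap over and press it fully home so that its tab sits behind the front wall. Leave the vice open, and do not disturb the other things on the cart.

Things in the scene. Friction and masses are not known exactly. Their poses are not given: they have to be found in the camera images.
- cart_vice: Machine vice fixed to the cart, 200 mm long (own y), 120 wide, jaws 70 wide, jaw tops 62 mm above the cart. Origin: underside centre. Own +y: from sliding to fixed jaw (about away from the robot). Fixed jaw face at own y = +59 mm, sliding face at 58 mm minus the jaw joint; held plate stands on rails 28 mm up. End plate and screw at own y -62 to -100 mm, 52 mm high; the screw does not turn.
- cart_vice_jaw (a joint): Sliding jaw, m: 0 closed, 0.050 fully open at its stop; about 0.0265 while it holds the plate. It slides by a pull on its handle (about 6 N of friction) and stays where it is left.
- jaw_grip (a point): Middle of the steel bar handle on top of the sliding jaw: a round bar 12 mm thick, 68 mm long along the vice's x, its axis 102 mm above the cart and 40 mm above the jaw top, on two thin posts 26 mm either side of this point. Grip it from above, closing along the vice's y.
- plate: Finished aluminium plate 100 mm long (own x), 26 thick (own y), 56 high (own z), 0.25 to 0.5 kg, with a 24 mm bore and two 12 mm holes through its thickness, all below 34 mm from its foot. Origin: centre of its underside (a long edge). It starts standing between the vice jaws, axes along the vice's, top 84 mm above the cart, 22 mm above the jaws.
- carton: Tuck-top cardboard carton, fixed to the cart: 136 mm (own x) by 148 mm (own y), walls 90 mm high and 4 mm thick, inside 128 x 140 mm, floor 4 mm thick. Origin: centre of its underside. Own -x is the front (roughly to the robot), own +x the hinged side.
- flap (a joint): Angle of the carton's top flap, rad: 0 shut flat on the walls, 1.57 upright, up to 1.85 leaning back. Stiff crease: it stays where it is left and must be pressed right down.
- flap_hinge (a point): Middle of the flap's crease on top of the carton's +x wall, 90 mm above the cart; the hinge axis runs along the carton's y.
- flap_edge (a point): Middle of the flap's free edge, on its outer (upper when shut) face, 136 mm from the crease. The flap is 148 mm wide and 4 mm thick; a 114 mm wide, 21 mm deep tab hangs from its inner face, about 10 mm in from this edge.
- block: Bystander: bronze-coloured manifold block with holes, 211 x 44 x 44 mm (own y is its length), lying across the far edge of the cart. Origin: centre of underside.
- bar: Bystander: polishing-compound bar 72 x 35 x 29 mm, far left corner of the cart. Origin: centre of underside.
- gauge: Bystander: grey double-ended plug gauge, 98 mm long (own y), 25 mm thick, lying in front of the carton. Origin: centre of underside.
- oiler: Bystander: squeeze oil bottle with a spout, 41 mm across, 110 mm high, in front of the carton. Origin: centre of underside.

How it is judged:
On the way, in this order (a step that is already met when the one before it is completed fails the run):
1. the sliding jaw is pulled open (beyond 42 mm) while the plate still stands in the vice (value of joint cart_vice_jaw above 0.042 m and z of plate in the frame of cart_vice below 0.04 m and horizontal distance between plate and cart_vice below 0.075 m), for 0.1 s.
2. the plate is lifted out, its foot above the jaw tops (height (world z) of plate above 0.066 m), for 0.1 s.
3. the plate stands released inside the carton with the flap not yet shut (x of plate in the frame of carton between -0.06 and 0.06 m and y of plate in the frame of carton between -0.066 and 0.066 m and z of plate in the frame of carton below 0.01 m and angle between plate's own z axis and vertical below 0.12 rad and contact force between plate and the fingers below 0.3 N and linear speed of plate below 0.03 m/s and value of joint flap above 0.5 rad), for 0.2 s.
4. the flap is pressed shut, its tab behind the front wall (value of joint flap below 0.06 rad), for 0.2 s.
At the end, for the whole second after the job is handed in: The plate stands free and at rest on the carton's floor, inside its walls, upright within 0.12 rad; the flap is within 0.06 rad of shut; the vice jaw is still open by more than 40 mm (x of plate in the frame of carton between -0.06 and 0.06 m and y of plate in the frame of carton between -0.066 and 0.066 m and z of plate in the frame of carton below 0.01 m and angle between plate's own z axis and vertical below 0.12 rad and contact force between plate and the fingers below 0.3 N and linear speed of plate below 0.03 m/s and value of joint flap below 0.06 rad and value of joint cart_vice_jaw above 0.04 m); the robot touches nothing.
It fails at once if a bystander is moved more than 30 mm or knocked over (distance of any of block, bar, gauge, oiler from where it was at the start of the episode above 0.03 m or angle between oiler's own z axis and vertical above 0.5 rad).
It fails at once if the plate is dropped: it falls free faster than 0.7 m/s (a drop of about 25 mm) (linear speed of plate above 0.7 m/s and contact force between plate and the fingers below 0.3 N).
It also fails if it takes over 72 s, if anything falls off the work surface, if the arm or the gripper's body presses on something with over 40 N, if the wrist force passes 120 N, or if a joint passes its speed limit or range.

## Working session

There is one attempt and no reset: what is moved stays moved. The work goes in short steps, Python scripts to look and compute and a tool call to move; the robot and the scene stay as the last step left them, time stands still between calls to the robot, and variables do not carry over. Pictures are saved under pics/ and viewed, on a budget of 10 in all, crops included, one or two more only if the job needs it, and the job is handed in when it is done.

Besides the shell and the picture viewer there is one more tool, called by a JSON object that holds its "method" and its "body". servo_tool: Moves the arm, as the interface text tells. Its arguments: {"type":"object","properties":{"offset":{"type":"array","items":{"type":"array","items":{"type":"number"}}},"delta_rot":{"type":"array","items":{"type":"array","items":{"type":"number"}}},"claw":{"type":"number"},"newtons":{"type":"number"}},"required":["offset","delta_rot"]}

```bash
ls; mkdir -p pics
cat > h.py <<'E'
import numpy as np, cv2
from cell import bot, eyes
from scipy.spatial.transform import Rotation as R
def snap(n,f=None):
    d=eyes.get_image(n)
    if f: cv2.imwrite('pics/'+f,d['pixels'][:,:,::-1])
    return d
def ray(d,u,v):
    K=np.array(d['mtx']);k=float(d['k1']);T=np.array(d['world_from_camera'])
    p=cv2.undistortPoints(np.array([[[u,v]]],float),K,np.array([k,0,0,0,0.]))[0,0]
    return T[:3,3],T[:3,:3]@np.array([p[0],p[1],1])
def onz(d,u,v,z):
    o,r=ray(d,u,v);return (o+r*(z-o[2])/r[2]).round(4)
def proj(d,P):
    T=np.linalg.inv(np.array(d['world_from_camera']));c=T[:3,:3]@np.array(P)+T[:3,3];s=c[:2]/c[2]
    s=s*(1+float(d['k1'])*(s@s));K=np.array(d['mtx']);return (K[:2,:2]@s+K[:2,2]).round(1)
E
python3 - <<'E'
from h import *
a=snap('scene','s0.png');b=snap('top','t0.png')
for d in(a,b):print(d['mtx'],d['k1'],d['world_from_camera'])
print(bot.read_state())
E
```

```text
pics
[[461.44238054   0.         255.78679943]
 [  0.         461.44238054 193.10636372]
 [  0.           0.           1.        ]] -0.18278204629608097 [[-0.91007434 -0.32453886  0.25775808  0.30175035]
 [-0.41414176  0.68833995 -0.59554573  0.51004569]
 [ 0.01585254 -0.64873927 -0.76084562  0.80209842]
 [ 0.          0.          0.          1.        ]]
[[418.75637458   0.         260.39985681]
 [  0.         418.75637458 189.13762294]
 [  0.           0.           1.        ]] 0.010668702742160486 [[ 0.02488959 -0.98704946  0.15847357  0.40869081]
 [-0.99874917 -0.03142835 -0.038889   -0.029972  ]
 [ 0.04336593 -0.15730742 -0.98659707  0.91282809]
 [ 0.          0.          0.          1.        ]]
{'t': 0.1, 'q': array([ 1.14100479,  0.46831557, -0.01158981,  1.60353503,  0.00599031,
        1.07136427, -0.05625763]), 'joint_velocities': array([-6.63568414e-04, -6.57385306e-05,  1.68583677e-04, -2.42621104e-03,
        8.47863108e-04,  5.95214892e-04,  2.82357988e-04]), 'effort': array([ 9.22970103e-04, -5.33519375e+01,  2.13710434e-02, -2.51966321e+01,
        1.14495959e-02,  4.30953980e-03,  7.68397229e-06]), 'position': array([ 0.24495812, -0.60158575,  0.25541491]), 'tool_rot': array([-2.60628142e+00,  1.75269154e+00,  2.16210501e-03]), 'wrist_force': array([-1.24235075,  0.12331645,  0.02237152]), 'torque': array([ 0.00431641,  0.01153957, -0.03518256]), 'width': 0.08522815000788722}
```

View pics/s0.png

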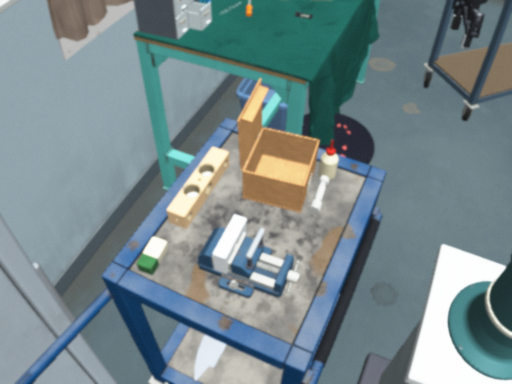

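View pics/t0.png

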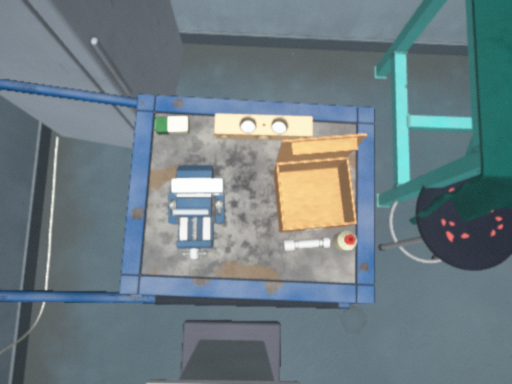

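The top view (up = +x, left = +y) shows the vice near (197,205) and the carton near (315,193) with its flap leaning back at (325,148). The gauge is at (307,244), the oiler at (346,240), the block at (263,125) and the bar at (172,125). I'll enlarge both for measuring.

Run:
```python
import cv2,numpy as np
t=cv2.imread('pics/t0.png');s=cv2.imread('pics/s0.png')
a=cv2.resize(t[155:265,155:235],None,fx=5,fy=5,interpolation=cv2.INTER_CUBIC) #400x550
b=cv2.resize(t[125:260,268:368],None,fx=4,fy=4,interpolation=cv2.INTER_CUBIC) #400x540
c=np.zeros((550,800,3),np.uint8);c[:550,:400]=a;c[:540,400:]=b
cv2.imwrite('pics/t0z.png',c)
a=cv2.resize(s[205:305,190:310],None,fx=3.3,fy=3.3,interpolation=cv2.INTER_CUBIC)
b=cv2.resize(s[75:215,230:350],None,fx=3.3,fy=3.3,interpolation=cv2.INTER_CUBIC)
c=np.zeros((470,800,3),np.uint8);c[:a.shape[0],:a.shape[1]]=a;c[:b.shape[0],400:400+b.shape[1]]=b
cv2.imwrite('pics/s0z.png',c)
```

```text
(no output)
```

View pics/t0z.png

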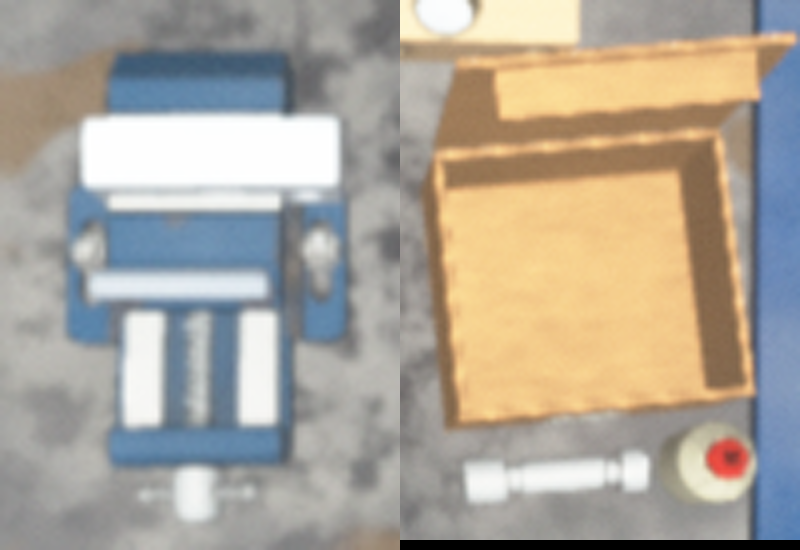

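View pics/s0z.png

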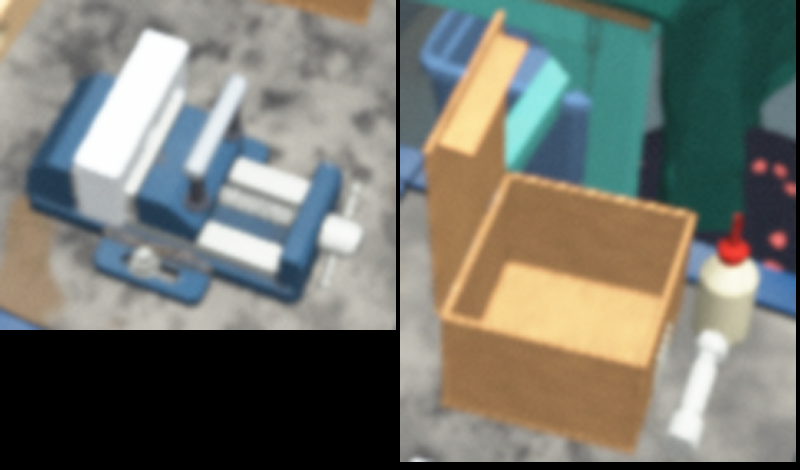

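The zoomed top view shows the plate top at crop corners (80,118)–(340,188), the bar handle from (88,287) to (268,285), and the carton rim corners at (436,157), (722,133), (753,395) and (450,427). The side view shows the flap near upright, leaning slightly back, tab towards the carton.

Run:
```python
from h import *
d=snap('top');s=snap('scene')
V=lambda X,Y:((X+.5)/5-.5+155,(Y+.5)/5-.5+155)
C=lambda X,Y:((X-400+.5)/4-.5+268,(Y+.5)/4-.5+125)
SV=lambda X,Y:((X+.5)/3.3-.5+190,(Y+.5)/3.3-.5+205)
SC=lambda X,Y:((X-400+.5)/3.3-.5+230,(Y+.5)/3.3-.5+75)
print('plate',[onz(d,*V(*p),.084) for p in[(80,118),(340,118),(340,188),(80,188)]])
print('plate S',[onz(s,*SV(*p),.084) for p in[(148,32),(190,45),(125,165),(77,155)]])
print('handle',[onz(d,*V(*p),.104) for p in[(88,286),(268,284)]], 'S',[onz(s,*SV(*p),.104) for p in[(238,80),(196,168)]])
print('endplate front',[onz(d,*V(*p),.052) for p in[(110,463),(283,463)]])
P=[onz(d,*C(*p),.09) for p in[(434,155),(722,132),(754,395),(450,427)]];print('carton',P,np.mean(P,0))
P=[onz(s,*SC(*p),.09) for p in[(510,177),(694,214),(655,362),(442,315)]];print('carton S',P,np.mean(P,0))
# flap edge: triangulate
for a,b in[((457,65),(430,150)),((797,37),(503,14))]:
    o1,r1=ray(d,*C(*a));o2,r2=ray(s,*SC(*b))
    k=np.linalg.lstsq(np.c_[r1,-r2],o2-o1,rcond=None)[0];print('flap',(o1+r1*k[0]).round(4),(o2+r2*k[1]).round(4))
print('gauge',[onz(d,*C(*p),.012) for p in[(465,480),(650,470)]],'oiler top',onz(d,*C(730,458),.11))
```

```text
plate [array([0.5582, 0.1171, 0.084 ]), array([0.5616, 0.0138, 0.084 ]), array([0.5332, 0.0127, 0.084 ]), array([0.53  , 0.1155, 0.084 ])]
plate S [array([0.5602, 0.0158, 0.084 ]), array([0.5334, 0.014 , 0.084 ]), array([0.5304, 0.1057, 0.084 ]), array([0.5577, 0.1112, 0.084 ])]
handle [array([0.4891, 0.1067, 0.104 ]), array([0.4919, 0.0379, 0.104 ])] S [array([0.4918, 0.0388, 0.104 ]), array([0.4884, 0.1023, 0.104 ])]
endplate front [array([0.4228, 0.1025, 0.052 ]), array([0.4246, 0.0329, 0.052 ])]
carton [array([ 0.5944, -0.0928,  0.09  ]), array([ 0.6114, -0.2393,  0.09  ]), array([ 0.4781, -0.2542,  0.09  ]), array([ 0.4581, -0.1033,  0.09  ])] [ 0.5355 -0.1724  0.09  ]
carton S [array([ 0.6096, -0.2339,  0.09  ]), array([ 0.4798, -0.2542,  0.09  ]), array([ 0.457 , -0.1142,  0.09  ]), array([ 0.5952, -0.0935,  0.09  ])] [ 0.5354  -0.17395  0.09   ]
flap [ 0.6025 -0.0913  0.2281] [ 0.6011 -0.0916  0.2278]
flap [ 0.6219 -0.2385  0.2224] [ 0.6206 -0.2389  0.2221]
gauge [array([ 0.4348, -0.1187,  0.012 ]), array([ 0.4427, -0.2185,  0.012 ])] oiler top [ 0.4458 -0.2367  0.11  ]
```

Vice: own +y is about 2° off world +x, handle middle (0.490, 0.071), plate middle (0.545, 0.063). Carton: centre (0.5355, -0.173), yaw about +7°. First I retract radially, then swing round above the handle.

{"method": "servo_tool", "body": {"offset": [[-4,0,0],[-4,0,0],[-4,0,0],[-3.5,0,0],[-0.2,-4.5,0],[-0.2,-4.5,0],[-0.2,-4.5,0],[-0.2,-4.5,0],[-0.2,-4.5,0],[-0.2,-4.5,0],[-0.2,-4.5,0],[-0.2,-4.5,0]], "delta_rot": [[0,0,0],[0,0,0],[0,0,0],[0,0,0],[0,0,-5.2],[0,0,-5.2],[0,0,-5.2],[0,0,-5.2],[0,0,-5.2],[0,0,-5.2],[0,0,-5.2],[0,0,-5.2]], "claw": 3.5}}

```text
t: 1.4
position: [0.4445, -0.2082, 0.2531]
tool_rot: [3.062, -0.696, -0.002]
wrist_force: [0.6, -0.7, 0.1]
width: 0.0353
```

```bash
cat >> h.py <<'E'
def go(p,yaw,s=None):
    """remaining offset (cm, tool axes) and turn (deg) to TCP p, tool down, tool x at world yaw (deg)"""
    s=s or bot.read_state(); A=R.from_rotvec(s['tool_rot'])
    B=R.from_euler('z',yaw,degrees=True)*R.from_rotvec([np.pi,0,0])
    print('t',round(s['t'],2),'pos',s['position'].round(4),'F',s['wrist_force'].round(1),'w',round(s['width'],4),
     'off',(A.inv().apply(np.array(p)-s['position'])*100).round(2),'rot',np.degrees((A.inv()*B).as_rotvec()).round(1))
E
python3 -c "
from h import *
go([.490,.071,.18],2.1)"
```

```text
t 1.4 pos [ 0.4445 -0.2082  0.2531] F [ 0.6 -0.7  0.1] w 0.0353 off [ -7.96 -27.16   7.28] rot [  0.1   0.1 -27.7]
```

{"method": "servo_tool", "body": {"offset": [[-0.8,-3.8,0],[-0.6,-3.8,0],[-0.3,-3.8,0],[0,-3.8,0],[0.2,-3.8,1],[0.4,-3.8,1],[0.6,-3.8,2],[0,0,2]], "delta_rot": [[0,0,-4],[0,0,-4],[0,0,-4],[0,0,-4],[0,0,-4],[0,0,-4],[0,0,-3.7],[0,0,0]]}}

```text
t: 2.2
position: [0.5055, 0.0719, 0.1951]
tool_rot: [-3.138, -0.106, -0.016]
wrist_force: [0.2, -0.1, -0.9]
width: 0.0348
```

```bash
python3 -c "
from h import *
go([.490,.071,.18],2.1)
d=snap('top')['pixels'][150:270,140:260,::-1];s=snap('scene')['pixels'][150:310,180:320,::-1]
c=np.hstack([cv2.resize(d,(400,400),interpolation=2),cv2.resize(s,(350,400),interpolation=2)]);cv2.imwrite('pics/1.png',c)"
```

```text
t 2.2 pos [0.5055 0.0719 0.1951] F [ 0.2 -0.1 -0.9] w 0.0348 off [-1.57 -0.01  1.5 ] rot [-0.1 -0.6  1.8]
```

View pics/1.png

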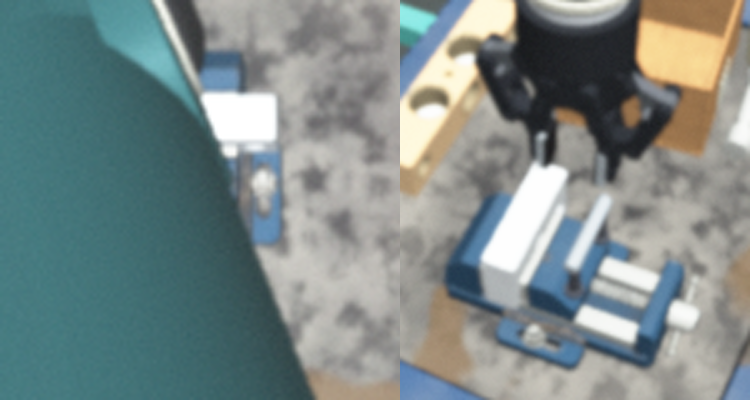

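The wrist hides the top view; the scene view shows the fingers at (540,150) and (602,165), straddling the x range of the handle at (590,235), about as expected. I move back 1.5 cm and go down.

{"method": "servo_tool", "body": {"offset": [[-1,0,0],[-0.6,0,0],[0,0,2],[0,0,2],[0,0,1.5],[0,0,0]], "delta_rot": [[0,0,1],[0,-0.5,0.8],[0,0,0],[0,0,0],[0,0,0],[0,0,0]]}}

```text
t: 2.9
position: [0.487, 0.0593, 0.1418]
tool_rot: [3.136, 0.02, 0.0]
wrist_force: [0.7, 0.4, -0.0]
width: 0.0351
```

```bash
python3 -c "
from h import *
go([.490,.071,.110],2.1)"
```

```text
t 2.9 pos [0.487  0.0593 0.1418] F [ 0.7  0.4 -0. ] w 0.0351 off [ 0.32 -1.18  3.17] rot [ 0.3 -0.  -1.4]
```

{"method": "servo_tool", "body": {"offset": [[0.3,-1.2,0],[0,0,0],[0,0,1.5],[0,0,1.5],[0,0,0]], "delta_rot": [[0,0,-1.4],[0,0,0],[0,0,0],[0,0,0],[0,0,0]]}}

```text
t: 3.4
position: [0.4927, 0.0713, 0.1143]
tool_rot: [3.135, 0.056, 0.012]
wrist_force: [-0.0, -0.8, 0.4]
width: 0.0353
```

```bash
python3 -c "
from h import *
go([.490,.071,.110],2.1)"
```

```text
t 3.4 pos [0.4927 0.0713 0.1143] F [-0.  -0.8  0.4] w 0.0353 off [-0.27  0.02  0.43] rot [ 0.4 -0.4 -0.1]
```

{"method": "servo_tool", "body": {"offset": [[-0.25,0,0.4],[0,0,0],[0,0,0]], "delta_rot": [[0.4,-0.4,0],[0,0,0],[0,0,0]]}}

```text
t: 3.7
position: [0.4901, 0.0714, 0.1102]
tool_rot: [-3.14, -0.056, -0.001]
wrist_force: [0.4, 0.4, 1.1]
width: 0.0354
```

{"method": "servo_tool", "body": {"offset": [[0,0,0],[0,0,0],[0,0,0],[0,0,0],[0,0,0]], "delta_rot": [[0,0,0],[0,0,0],[0,0,0],[0,0,0],[0,0,0]], "claw": 0.4, "newtons": 50}}

```text
t: 4.2
position: [0.4907, 0.0713, 0.1108]
tool_rot: [-3.14, -0.056, -0.003]
wrist_force: [0.8, -0.1, -1.0]
width: 0.0102
```

{"method": "servo_tool", "body": {"offset": [[-0.4,0,0],[-0.4,0,0],[-0.4,0,0],[-0.4,0,0],[0,0,0]], "delta_rot": [[0,0,0],[0,0,0],[0,0,0],[0,0,0],[0,0,0]]}}

```text
t: 4.7
position: [0.4801, 0.0709, 0.1108]
tool_rot: [-3.136, -0.055, -0.024]
wrist_force: [-1.5, 0.7, 0.5]
width: 0.0099
```

{"method": "servo_tool", "body": {"offset": [[-0.5,0,0],[-0.5,0,0],[-0.5,0,0],[-0.5,0,0]], "delta_rot": [[0,0,0],[0,0,0],[0,0,0],[0,0,0]]}}

```text
t: 5.1
position: [0.467, 0.0704, 0.1109]
tool_rot: [-3.131, -0.054, -0.049]
wrist_force: [23.0, 0.3, -27.6]
width: 0.0098
```

{"method": "servo_tool", "body": {"offset": [[-0.5,0,0],[-0.5,0,0],[-0.5,0,0]], "delta_rot": [[0,0,0],[0,0,0],[0,0,0]]}}

```text
t: 5.4
position: [0.4668, 0.0702, 0.1109]
tool_rot: [-3.119, -0.051, -0.098]
wrist_force: [19.6, 0.4, -23.8]
width: 0.0102
```

```bash
python3 -c "
from h import *
go([.467,.071,.110],2.1)
s=snap('scene')['pixels'][180:310,180:320,::-1]
cv2.imwrite('pics/2.png',cv2.resize(s,(560,520),interpolation=2))"
```

```text
t 5.4 pos [0.4668 0.0702 0.1109] F [ 19.6   0.4 -23.8] w 0.0102 off [ 0.02 -0.07  0.09] rot [-1.1 -3.6 -0.2]
```

View pics/2.png

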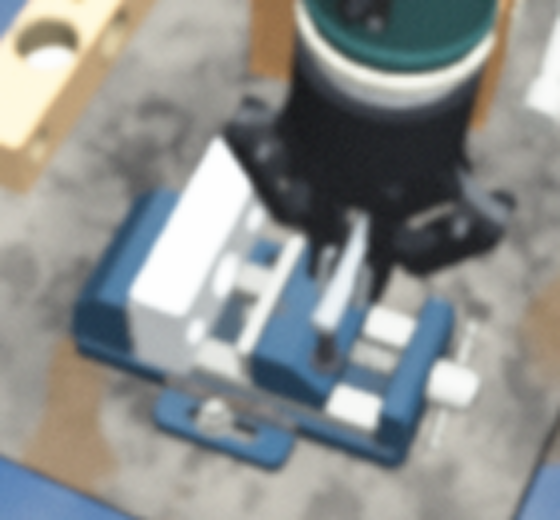

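The jaw has met its stop (moved 24 mm, resisting force 20 N). The plate, at (190,250) in the crop, still stands against the fixed jaw. Now I release the handle and rise.

{"method": "servo_tool", "body": {"offset": [[0,0,0],[0,0,0],[0,0,0],[0,0,-1],[0,0,-2],[0,0,-3],[0,0,-3],[0,0,-2]], "delta_rot": [[0,0,0],[0,0,0],[0,0,0],[0,-1.8,0],[0,-1.8,0],[0,0,0],[0,0,0],[0,0,0]], "claw": 3.5}}

```text
t: 6.25
position: [0.4605, 0.0684, 0.222]
tool_rot: [-3.123, -0.055, 0.024]
wrist_force: [-0.6, -0.0, 0.1]
width: 0.0354
```

```bash
python3 -c "
from h import *
go([.545,.063,.2],2.1)
s=snap('scene')['pixels'][180:310,180:320,::-1]
cv2.imwrite('pics/3.png',cv2.resize(s,(560,520),interpolation=2))"
```

```text
t 6.25 pos [0.4605 0.0684 0.222 ] F [-0.6 -0.   0.1] w 0.0354 off [8.46 0.88 2.06] rot [-1.1  0.9 -0.1]
```

View pics/3.png

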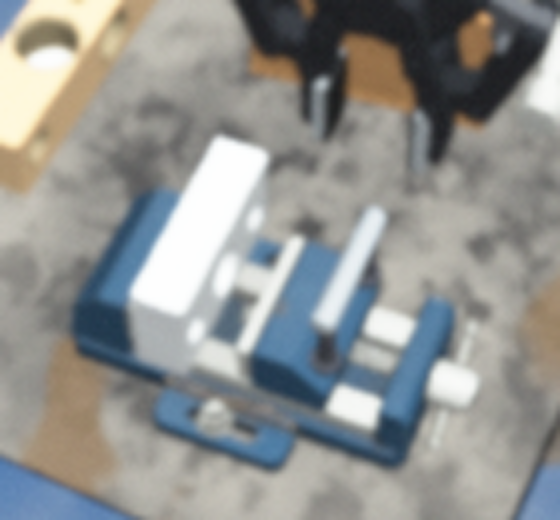

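The jaw stands fully open and the plate is upright, with top corners at crop (218,138), (268,155), (185,307), (133,293).

```bash
python3 -c "
from h import *
s=snap('scene')
P=np.array([onz(s,180+(x+.5)/4-.5,180+(y+.5)/4-.5,.084) for x,y in[(218,136),(270,153),(184,308),(132,294)]]);print(P,P.mean(0))
go([.5455,.063,.13],2.1)"
```

```text
[[0.5616 0.0145 0.084 ]
 [0.534  0.0131 0.084 ]
 [0.5317 0.111  0.084 ]
 [0.5568 0.1145 0.084 ]] [0.546025 0.063275 0.084   ]
t 6.35 pos [0.4618 0.0685 0.2229] F [-0.1  0.6  0.1] w 0.0349 off [8.44 1.01 9.18] rot [-1.   0.6 -0.1]
```

{"method": "servo_tool", "body": {"offset": [[3,0.5,0],[3,0.5,0],[2,0,2],[0,0,3],[0,0,2],[0,0,0],[0,0,0]], "delta_rot": [[-0.5,0.3,0],[-0.5,0.3,0],[0,0,0],[0,0,0],[0,0,0],[0,0,0],[0,0,0]], "claw": 5}}

```text
t: 7.05
position: [0.54, 0.0606, 0.1455]
tool_rot: [3.137, 0.057, -0.012]
wrist_force: [-0.0, 0.5, 0.9]
width: 0.0498
```

```bash
python3 -c "
from h import *
go([.546,.063,.090],2.1)"
```

```text
t 7.05 pos [0.54   0.0606 0.1455] F [-0.   0.5  0.9] w 0.0498 off [ 0.65 -0.24  5.55] rot [ 0.2  0.4 -0. ]
```

{"method": "servo_tool", "body": {"offset": [[0.6,-0.2,0],[0,0,1.5],[0,0,1.5],[0,0,1],[0,0,0.5],[0,0,0],[0,0,0]], "delta_rot": [[0.2,0.4,0],[0,0,0],[0,0,0],[0,0,0],[0,0,0],[0,0,0],[0,0,0]]}}

```text
t: 7.75
position: [0.547, 0.0631, 0.0986]
tool_rot: [3.141, 0.058, 0.004]
wrist_force: [-0.0, -0.8, 0.8]
width: 0.0499
```

```bash
python3 -c "
from h import *
go([.546,.063,.090],2.1)"
```

```text
t 7.75 pos [0.547  0.0631 0.0986] F [-0.  -0.8  0.8] w 0.0499 off [-0.1   0.01  0.86] rot [ 0.  -0.2  0. ]
```

{"method": "servo_tool", "body": {"offset": [[-0.1,0,0.5],[0,0,0.35],[0,0,0],[0,0,0]], "delta_rot": [[0,0,0],[0,0,0],[0,0,0],[0,0,0]]}}

```text
t: 8.15
position: [0.5465, 0.0631, 0.0903]
tool_rot: [3.141, 0.058, 0.007]
wrist_force: [0.8, -0.0, 0.3]
width: 0.05
```

{"method": "servo_tool", "body": {"offset": [[0,0,0],[0,0,0],[0,0,0],[0,0,0],[0,0,0]], "delta_rot": [[0,0,0],[0,0,0],[0,0,0],[0,0,0],[0,0,0]], "claw": 1.5, "newtons": 60}}

```text
t: 8.65
position: [0.5466, 0.0631, 0.0908]
tool_rot: [3.141, 0.058, 0.008]
wrist_force: [0.4, -0.1, -0.5]
width: 0.0246
```

The grip holds (24.6 mm with pad give, as on the bar). Lift.

{"method": "servo_tool", "body": {"offset": [[0,0,-0.5],[0,0,-1],[0,0,-1.5],[0,0,-2],[0,0,-2],[0,0,-2],[0,0,-1],[0,0,0],[0,0,0]], "delta_rot": [[0,0,0],[0,0,0],[0,0,0],[0,0,0],[0,0,0],[0,0,0],[0,0,0],[0,0,0],[0,0,0]]}}

```text
t: 9.55
position: [0.5438, 0.0627, 0.198]
tool_rot: [3.14, 0.058, 0.002]
wrist_force: [0.9, 0.7, -5.0]
width: 0.0245
```

```bash
python3 -c "
from h import *
go([.5206,-.1748,.20],7)
s=snap('scene')['pixels'][100:310,180:350,::-1]
cv2.imwrite('pics/4.png',cv2.resize(s,(510,630)[:2],interpolation=2)[:600])"
```

```text
t 9.55 pos [0.5438 0.0627 0.198 ] F [ 0.9  0.7 -5. ] w 0.0245 off [-3.2  23.65 -0.17] rot [ 0.1 -0.1 -4.9]
```

View pics/4.png

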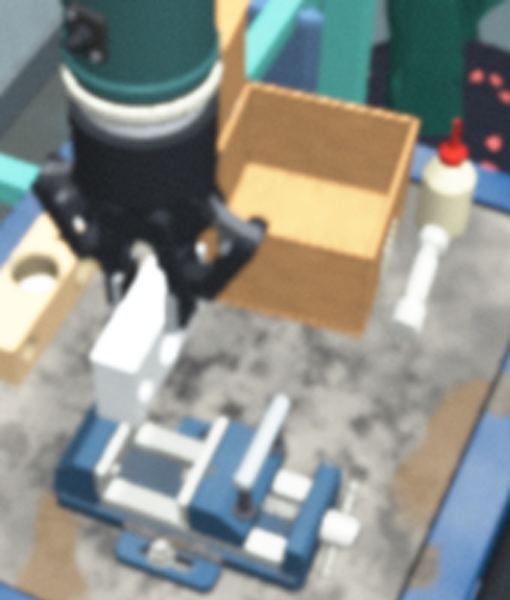

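The plate hangs upright in the fingers at crop (135,340), clear of the vice, with the jaw still open. Now across to the carton.

{"method": "servo_tool", "body": {"offset": [[-0.7,1,0],[-0.7,2,0],[-0.7,3,0],[-0.4,3,0],[-0.2,3,0],[0,3,0],[0,3,0],[0,2,0],[0,1,0],[0,0,0],[0,0,0]], "delta_rot": [[0,0,-1],[0,0,-1],[0,0,-1],[0,0,-1],[0,0,-0.9],[0,0,0],[0,0,0],[0,0,0],[0,0,0],[0,0,0],[0,0,0]]}}

```text
t: 10.7
position: [0.5315, -0.1521, 0.1859]
tool_rot: [-3.127, -0.207, 0.029]
wrist_force: [0.5, 1.7, -5.1]
width: 0.0244
```

```bash
python3 -c "
from h import *
go([.5206,-.1748,.20],7)"
```

```text
t 10.7 pos [ 0.5315 -0.1521  0.1859] F [ 0.5  1.7 -5.1] w 0.0244 off [-1.4  2.1 -1.4] rot [-0.5  1.   0.6]
```

{"method": "servo_tool", "body": {"offset": [[-0.5,0.8,0],[-0.5,0.8,0],[-0.4,0.5,0],[0,0,0],[0,0,0]], "delta_rot": [[-0.5,1,0.6],[0,0,0],[0,0,0],[0,0,0],[0,0,0]]}}

```text
t: 11.2
position: [0.5188, -0.1724, 0.186]
tool_rot: [3.135, 0.199, 0.001]
wrist_force: [-1.2, 0.1, -5.2]
width: 0.0251
```

```bash
python3 -c "
from h import *
go([.5206,-.1748,.067],7)
s=snap('scene')['pixels'][80:230,210:350,::-1]
cv2.imwrite('pics/5.png',cv2.resize(s,(560,600),interpolation=2))"
```

```text
t 11.2 pos [ 0.5188 -0.1724  0.186 ] F [-1.2  0.1 -5.2] w 0.0251 off [ 0.14  0.25 11.9 ] rot [ 0.  -0.   0.3]
```

View pics/5.png

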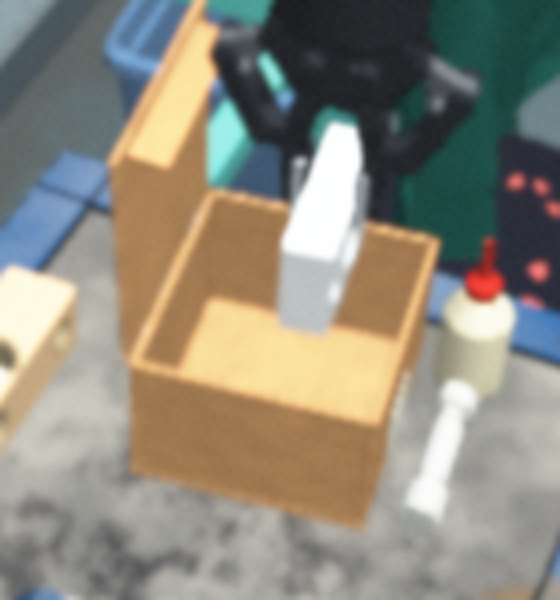

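The plate hangs centred over the carton opening at crop (325,230), clear of the rim and of the flap. I lower it.

{"method": "servo_tool", "body": {"offset": [[0,0.2,1],[0,0,2],[0,0,2],[0,0,2],[0,0,1.5],[0,0,1],[0,0,0.5],[0,0,0],[0,0,0]], "delta_rot": [[0,0,0.3],[0,0,0],[0,0,0],[0,0,0],[0,0,0],[0,0,0],[0,0,0],[0,0,0],[0,0,0]]}}

```text
t: 12.15
position: [0.5213, -0.1738, 0.0797]
tool_rot: [-3.136, -0.192, -0.004]
wrist_force: [0.3, -0.2, -5.0]
width: 0.0246
```

```bash
python3 -c "
from h import *
go([.519,-.1748,.067],7)"
```

```text
t 12.15 pos [ 0.5213 -0.1738  0.0797] F [ 0.3 -0.2 -5. ] w 0.0246 off [-0.24  0.08  1.27] rot [-0.  -0.2 -0. ]
```

{"method": "servo_tool", "body": {"offset": [[-0.2,0,0.4],[0,0,0.4],[0,0,0.3],[0,0,0],[0,0,0]], "delta_rot": [[0,-0.2,0],[0,0,0],[0,0,0],[0,0,0],[0,0,0]]}}

```text
t: 12.65
position: [0.5206, -0.1747, 0.0698]
tool_rot: [3.134, 0.191, 0.004]
wrist_force: [0.2, 0.3, -4.7]
width: 0.0247
```

{"method": "servo_tool", "body": {"offset": [[0,0,0.15],[0,0,0.15],[0,0,0]], "delta_rot": [[0,0,0],[0,0,0],[0,0,0]]}}

```text
t: 12.95
position: [0.5208, -0.1748, 0.0669]
tool_rot: [3.134, 0.191, 0.005]
wrist_force: [-0.1, -0.6, -4.5]
width: 0.0251
```

{"method": "servo_tool", "body": {"offset": [[0,0,0.1],[0,0,0.1],[0,0,0]], "delta_rot": [[0,0,0],[0,0,0],[0,0,0]]}}

```text
t: 13.25
position: [0.5211, -0.1748, 0.067]
tool_rot: [3.132, 0.191, 0.005]
wrist_force: [0.4, -0.3, -5.2]
width: 0.0247
```

{"method": "servo_tool", "body": {"offset": [[0,0,0.25],[0,0,0.25],[0,0,0]], "delta_rot": [[0,0,0],[0,0,0],[0,0,0]]}}

```text
t: 13.55
position: [0.5219, -0.1749, 0.0674]
tool_rot: [3.128, 0.191, 0.004]
wrist_force: [-0.0, 0.4, -4.9]
width: 0.0246
```

{"method": "servo_tool", "body": {"offset": [[0,0,0.3]], "delta_rot": [[0,-0.4,0]]}}

```text
t: 13.65
position: [0.5225, -0.1753, 0.0665]
tool_rot: [3.126, 0.19, -0.006]
wrist_force: [-10.7, 1.9, 36.0]
width: 0.0249
```

```bash
python3 -c "
from h import *
go([.519,-.1748,.067],7)"
```

```text
t 13.65 pos [ 0.5225 -0.1753  0.0665] F [-10.7   1.9  36. ] w 0.0249 off [-0.35 -0.09 -0.05] rot [ 0.5  0.2 -0. ]
```

Contact with the floor is confirmed. I relax and then open slowly.

{"method": "servo_tool", "body": {"offset": [[0,0,-0.05],[0,0,0],[0,0,0]], "delta_rot": [[0.4,0.2,0],[0,0,0],[0,0,0]]}}

```text
t: 13.95
position: [0.5231, -0.1755, 0.0668]
tool_rot: [3.133, 0.19, 0.001]
wrist_force: [-0.3, 0.3, -4.3]
width: 0.0247
```

{"method": "servo_tool", "body": {"offset": [[0,0,0],[0,0,0],[0,0,0],[0,0,0],[0,0,0]], "delta_rot": [[0,0,0],[0,0,0],[0,0,0],[0,0,0],[0,0,0]], "claw": 4.2}}

```text
t: 14.45
position: [0.5252, -0.1754, 0.0671]
tool_rot: [3.133, 0.191, 0.006]
wrist_force: [0.9, -0.5, 1.0]
width: 0.0421
```

{"method": "servo_tool", "body": {"offset": [[0,0,-1],[0,0,-2],[0,0,-3],[0,0,-3],[0,0,-3],[0,0,-3],[0,0,-2],[0,0,0],[0,0,0]], "delta_rot": [[0,0,0],[0,0,0],[0,0,0],[0,0,0],[0,0,0],[0,0,0],[0,0,0],[0,0,0],[0,0,0]]}}

```text
t: 15.35
position: [0.5228, -0.1743, 0.2478]
tool_rot: [3.132, 0.192, 0.003]
wrist_force: [0.3, -0.8, -0.4]
width: 0.0423
```

```bash
python3 -c "
from h import *
go([.45,-.17,.25],7)
s=snap('scene')['pixels'][60:230,210:350,::-1]
cv2.imwrite('pics/6.png',cv2.resize(s,(490,595),interpolation=2))"
```

```text
t 15.35 pos [ 0.5228 -0.1743  0.2478] F [ 0.3 -0.8 -0.4] w 0.0423 off [-7.17 -1.32 -0.24] rot [ 0.2 -0.1  0. ]
```

View pics/6.png

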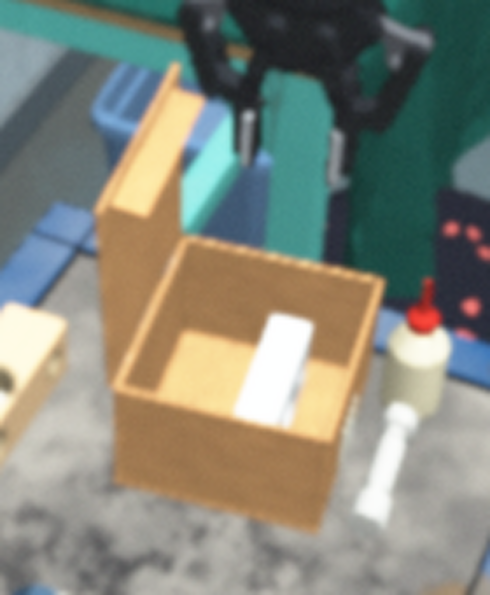

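The plate stands released and upright at crop (275,370) inside the carton, with the flap still up at (140,220). Next I close the fingers, rise over the flap and come down behind it.

{"method": "servo_tool", "body": {"offset": [[0,0,-3],[0,0,-3],[0,0,-1.5],[2,0,0],[3,0,0],[3,0,0],[3,0,0],[2,0,0],[0,0,0],[0,0,0]], "delta_rot": [[0,0,0],[0,0,0],[0,0,0],[0,0,0],[0,0,0],[0,0,0],[0,0,0],[0,0,0],[0,0,0],[0,0,0]], "claw": 0}}

```text
t: 16.4
position: [0.6496, -0.1574, 0.3082]
tool_rot: [-3.13, -0.191, 0.037]
wrist_force: [0.3, 0.4, 0.9]
width: 0.0002
```

```bash
cat >> h.py <<'E'
ex=np.array([np.cos(np.radians(7)),np.sin(np.radians(7)),0]);ey=np.array([-ex[1],ex[0],0]);C0=np.array([.5355,-.173,0])
def car(x,z,y=0):
    s=bot.read_state();q=s['position']-C0;print('own',(q@ex).round(4),(q@ey).round(4),q[2].round(4))
    go(C0+ex*x+ey*y+[0,0,z],7,s)
E
python3 -c "
from h import *
car(.12,.233)"
```

```text
own 0.1151 0.0015 0.3082
t 16.4 pos [ 0.6496 -0.1574  0.3082] F [0.3 0.4 0.9] w 0.0002 off [0.66 0.2  7.5 ] rot [-0.4  1.3 -0. ]
```

{"method": "servo_tool", "body": {"offset": [[1,0.2,0],[0,0,2],[0,0,2],[0,0,2],[0,0,1],[0,0,0],[0,0,0]], "delta_rot": [[-0.4,1.3,0],[0,0,0],[0,0,0],[0,0,0],[0,0,0],[0,0,0],[0,0,0]]}}

```text
t: 17.1
position: [0.6579, -0.1614, 0.2366]
tool_rot: [3.131, 0.186, 0.007]
wrist_force: [0.1, 0.3, -0.0]
width: -0.0002
```

```bash
python3 -c "
from h import *
car(.09,.233)
s=snap('scene')['pixels'][40:230,200:350,::-1]
cv2.imwrite('pics/7.png',cv2.resize(s,(450,570),interpolation=2))"
```

```text
own 0.1229 -0.0034 0.2366
t 17.1 pos [ 0.6579 -0.1614  0.2366] F [ 0.1  0.3 -0. ] w -0.0002 off [-3.29 -0.33  0.34] rot [ 0.3 -0.2 -0.2]
```

View pics/7.png

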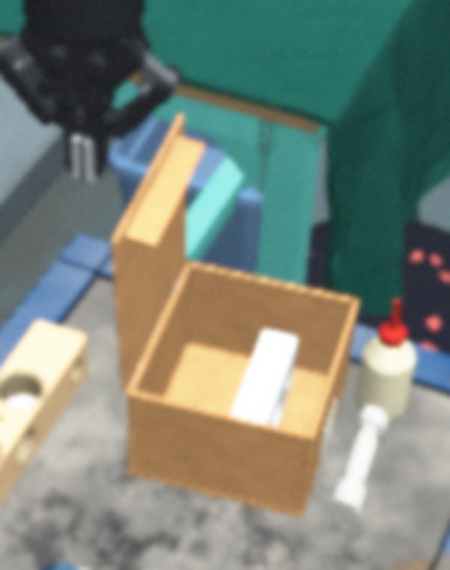

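The closed fingers are behind the flap at crop (85,160), tips below its free edge (150,180). I push it over in steps along its arc.

{"method": "servo_tool", "body": {"offset": [[-1.5,-0.2,0.2],[-1.5,-0.1,0.1],[-1.5,0,0],[-1.5,0,0.2],[-1.5,0,0.3],[-1,0,0.4],[0,0,0]], "delta_rot": [[0.3,0,0],[0,0,0],[0,0,0],[0,0,0],[0,0,0],[0,0,0],[0,0,0]]}}

```text
t: 17.85
position: [0.5753, -0.1685, 0.2319]
tool_rot: [3.132, 0.187, 0.032]
wrist_force: [-0.3, 0.1, 0.0]
width: -0.0002
```

```bash
python3 -c "
from h import *
car(.0,.20)"
```

```text
own 0.0401 -0.0004 0.2319
t 17.85 pos [ 0.5753 -0.1685  0.2319] F [-0.3  0.1  0. ] w -0.0002 off [-4.07 -0.05  3.11] rot [ 0.3 -1.1 -0.2]
```

{"method": "servo_tool", "body": {"offset": [[-1.2,0,0.6],[-1.2,0,0.8],[-1.2,0,1],[-0.8,0,1],[-0.6,0,1],[0,0,0]], "delta_rot": [[0.3,-1,0],[0,0,0],[0,0,0],[0,0,0],[0,0,0],[0,0,0]]}}

```text
t: 18.45
position: [0.5259, -0.1748, 0.1866]
tool_rot: [3.136, 0.189, 0.007]
wrist_force: [-0.4, 0.8, 0.5]
width: 0.0
```

```bash
python3 -c "
from h import *
car(-.03,.161)
s=snap('scene')['pixels'][60:230,210:350,::-1]
cv2.imwrite('pics/8.png',cv2.resize(s,(490,595),interpolation=2))"
```

```text
own -0.0098 -0.0006 0.1866
t 18.45 pos [ 0.5259 -0.1748  0.1866] F [-0.4  0.8  0.5] w 0.0 off [-2.03 -0.06  2.55] rot [ 0.  -0.2 -0.1]
```

View pics/8.png

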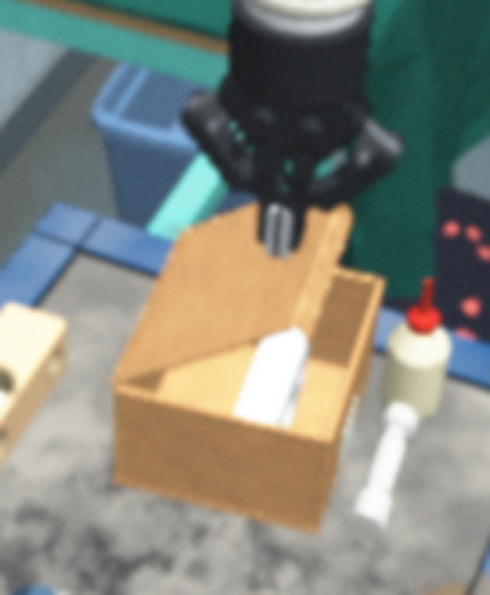

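The flap is half over, with the fingertips on its outer face at crop (280,250), and the plate is undisturbed below. I continue down the arc.

{"method": "servo_tool", "body": {"offset": [[-1,0,0.8],[-1,0,1],[-0.6,0,1],[-0.5,0,1],[-0.5,0,1],[0,0,0.8],[0,0,0]], "delta_rot": [[0,0,0],[0,0,0],[0,0,0],[0,0,0],[0,0,0],[0,0,0],[0,0,0]]}}

```text
t: 19.2
position: [0.4893, -0.1791, 0.1264]
tool_rot: [3.136, 0.19, 0.011]
wrist_force: [-0.6, 0.6, 0.1]
width: -0.0002
```

```bash
python3 -c "
from h import *
car(-.046,.119)"
```

```text
own -0.0466 -0.0004 0.1264
t 19.2 pos [ 0.4893 -0.1791  0.1264] F [-0.6  0.6  0.1] w -0.0002 off [ 0.06 -0.04  0.74] rot [ 0.  -0.4 -0.1]
```

{"method": "servo_tool", "body": {"offset": [[0,0,0.4],[0,0,0.4],[0,0,0.3]], "delta_rot": [[0,0,0],[0,0,0],[0,0,0]]}}

```text
t: 19.5
position: [0.49, -0.1793, 0.1176]
tool_rot: [3.134, 0.19, 0.008]
wrist_force: [-14.2, 3.3, 46.4]
width: -0.0001
```

{"method": "servo_tool", "body": {"offset": [[0,0,0.3],[0,0,0.3]], "delta_rot": [[0,0,0],[0,0,0]]}}

```text
t: 19.7
position: [0.49, -0.1791, 0.118]
tool_rot: [3.129, 0.19, 0.003]
wrist_force: [-11.5, 3.3, 31.6]
width: -0.0002
```

{"method": "servo_tool", "body": {"offset": [[0,0,0.3],[0,0,0.3],[0,0,-0.5],[0,0,-2],[0,0,-3],[0,0,-3],[0,0,-3],[-2,0,-2],[-2,0,0],[0,0,0],[0,0,0]], "delta_rot": [[0,0,0],[0,0,0],[0,0,0],[0,0,0],[0,0,0],[0,0,0],[0,0,0],[0,0,0],[0,0,0],[0,0,0],[0,0,0]]}}

```text
t: 20.8
position: [0.453, -0.1811, 0.2613]
tool_rot: [3.12, 0.195, 0.01]
wrist_force: [0.4, -0.2, 1.2]
width: 0.0
```

```bash
python3 -c "
from h import *
car(-.046,.119)
s=snap('scene')['pixels'][:,:,::-1]
cv2.imwrite('pics/9.png',cv2.resize(s[110:310,180:350],(510,600),interpolation=2))"
```

```text
own -0.0829 0.002 0.2613
t 20.8 pos [ 0.453  -0.1811  0.2613] F [ 0.4 -0.2  1.2] w 0.0 off [ 3.61 -0.02 14.25] rot [ 0.9 -0.3  0.1]
```

View pics/9.png

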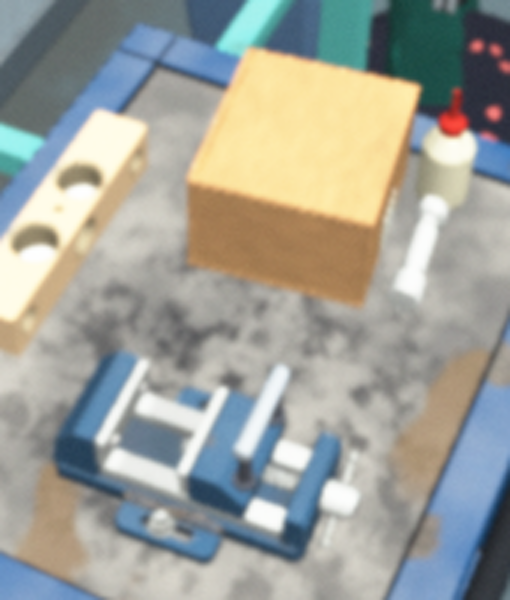

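The flap lies flat on the walls, with no gap along crop (190,180)–(380,225). The jaw is open, nothing else has moved, and the robot is clear of everything.

```bash
python3 -c "
from h import *
print(bot.finish_job())"
```

```text
the job is handed in; nothing more can be done
None
```

The job is handed in after about 21 s of robot time; no verdict is reported.

- **Vice:** I pulled the jaw 24 mm by its handle until it met its stop. It was still open in the last picture.
- **Plate:** I lifted it out and lowered it until a push read 36 N against the carton floor. Then I released it, and a picture showed it standing upright inside. It is now hidden under the flap, so I could not look at it again after shutting. Nothing touched it in the pictures taken before the flap closed.
- **Flap:** I pushed it over from behind and pressed it down with up to 46 N. It stopped with the fingertips about 93 mm above the cart, as expected for shut. The last picture shows it flat on the walls with no gap. I inferred from that that the tab sits behind the front wall; I did not see the tab itself.
- **Other things on the cart:** the block, gauge and oiler look undisturbed in the last picture. The bar was outside the frame, and the arm did not go near it.

No check failed or disagreed. The wrist force dropped back to the plate's weight during pauses after contact, so I took the floor contact reading while pushing. I viewed 13 pictures, three over the budget of 10 and past the one or two extra allowed.

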